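Close the capsule drawer and hold the jar carousel with the tan-lidded jar at the front

TASK

Get the coffee corner ready: first push the open capsule drawer home until it clicks into its detent and stays fully shut, then turn the jar carousel by its top handle until the jar with the tan lid stands squarely at the brass pointer on the carousel's foot. Finish while still gripping the handle firmly, holding the turntable still with that jar at the pointer: do not let go. Leave the mugs, cup, bowl, tin, jug and spoon where they stand.

Things in the scene. Friction and masses are not known exactly. Their poses are not given: they have to be found in the camera images.
- drawer_unit: Pale wooden coffee-capsule unit fixed to the counter, 300 deep (x) x 220 wide (y) x 78 high; origin at the centre of its underside; its front looks along its own -x, towards the robot. A white cup stands loose on its top, its centre at least 120 mm behind the unit's front edge. The open drawer is a black tray 45 high with fixed capsules behind a front panel.
- drawer (a joint): Drawer travel, m: 0 = fully shut on its stop, to 0.150 open towards the unit's -x. Friction 1.5 N, damping 8 N per m/s. A sprung detent is crossed at 0.010: from 0.022 down to 0.010 it resists with some 4 to 5 N more (about 7 N in all); past 0.010 it draws the drawer shut and holds it with about 4 N.
- drawer_front (a point): Centre of the outer face of the drawer's flat brown front panel, 220 wide x 62 high x 12 thick, lower edge 8 and upper edge 70 mm above the counter; flat black finger-pull marking, no knob: push anywhere on the face. Moves with the drawer; axes as the unit's (outward is -x). When shut it is 162 mm ahead (-x) of the unit's origin and 39 mm above the counter.
- carousel_base: Fixed round foot of the carousel, 180 diameter x 18 high; origin at the centre of its underside, on the turning axis. A flat brass pointer 22 wide and 6 high sticks out along its own -x to 167 mm from the axis: this marks the carousel's front, towards the robot.
- carousel (a joint): Angle of the turntable on its foot, rad, positive anticlockwise from above; turns either way for more than a full turn. 0 (or 2 pi): tan-lidded jar at the pointer. Friction 0.02 N m, light damping: coasts a little. It is a wooden disc 224 diameter, top 32 mm above the counter, with five fixed cream jars, 72 degrees apart: four black lids, one tan lid with a bird face below it, looking outward.
- carousel_handle (a point): Dark wooden grip bar on top of the carousel's central steel post, turning with the turntable: 64 long (own x) x 16 thick (own y) x 36 high; this point is its centre, on the turning axis, 180 mm above the counter. Its length points along the line from the axis to the tan-lidded jar (jar on its -x side). Nothing within 39 mm below its lower edge except the 16 mm post.
- tan_jar (a point): Centre of the top of the tan lid of the marked jar, 122 mm above the counter, 72 mm from the turning axis; moves with the turntable. All five jars are 61 diameter, 90 high, centres 72 mm from the axis.
- front_place (a point): The point, fixed to the foot, where the centre of the tan lid is when the jar stands exactly at the pointer: 72 mm from the axis towards the pointer, 122 mm above the counter.
- mug_a: Loose cream mug with black lid, tan handle and bird face, 87 diameter, 100 high, handle to own +y reaching 77 mm; origin at the centre of its underside. Bystander.
- mug_b: A second, identical mug. Bystander.
- cup: Loose white ceramic cup on top of the drawer unit, 72 diameter, 55 high; origin at the centre of its underside. Bystander.
- sugar_bowl: Loose blue ceramic bowl, 100 diameter, 50 high; origin at the centre of its underside. Bystander.
- tin: Loose steel tin with paper label, 64 diameter, 95 high; origin at the centre of its underside. Bystander.
- milk_jug: Loose steel milk jug with handle, 80 diameter, 95 high; origin at the centre of its underside. Bystander.
- spoon: Loose steel spoon lying on the counter, 140 long along its own x. Bystander.

How it is judged:
On the way, in this order (a step that is already met when the one before it is completed fails the run):
1. the drawer is pushed home and seated at its detent (value of joint drawer below 0.004 m), for 0.3 s.
2. the tan-lidded jar is at the pointer, the handle gripped and the turntable still (horizontal distance between tan_jar and front_place below 0.012 m and velocity of joint carousel between -0.05 and 0.05 rad/s and contact force between the fingers and carousel above 3 N and distance between the grasp point and carousel_handle below 0.034 m), for 0.3 s.
At the end, for the whole second after the job is handed in: Drawer within 4 mm of its stop; tan lid's centre within 12 mm of its place at the pointer (about 9.5 degrees); turntable turning slower than 0.05 rad/s; the fingers press on the carousel with more than 3 N and the TCP is within 34 mm of the handle's centre: the robot still holds it (all of step 2 and value of joint drawer below 0.004 m); the arm keeps its last pose, push and grip.
It fails at once if a bystander was shifted more than 30 mm or knocked over (distance of any of mug_a, mug_b, cup, sugar_bowl, tin, milk_jug, spoon from where it was at the start of the episode above 0.03 m or angle between any of mug_a, mug_b, cup, sugar_bowl, tin, milk_jug's own z axis and vertical above 0.5 rad).
It also fails if it takes over 72 s, if anything falls off the work surface, if the arm or the gripper's body presses on something with over 40 N, if the wrist force passes 120 N, or if a joint passes its speed limit or range.

ROBOT

A 7-joint arm with a two-finger parallel gripper is mounted at the origin on the work surface. World frame = base frame: x ahead of the robot, y to its left, z up, the work surface at z = 0. Lengths are in m, angles in rad, forces in N, time in s.
With the tool pointing down it reaches from about 0.35 to 0.9 m from the base axis. Payload 8.1 kg.
Tool frame: the origin (TCP) lies between the finger pads, 19 mm behind the fingertips; this is the grasp point; z points along the fingers, y is the line along which they close (so a half turn about z gives the same grasp; the last joint's range is limited). The gripper opens to 92 mm and grips with 3 to 60 N. Pads are 19 mm wide; open, the fingers measure 130 mm over their backs; the gripper's body (75 mm by 190 mm) begins 47 mm behind the grasp point.
Start: joints at [-1.24, 0.434, 0.025, 1.573, -0.012, 1.134, -0.075], TCP at [0.263, 0.567, 0.246] pointing down, gripper open.
Joint ranges: [-2.62, 2.62], [-0.44, 2.09], [-1.27, 1.32], [0.08, 2.57], [-1.32, 4.46], [0.12, 2], [-2.74, 2.74]. Speed limits (rad/s): [2.22, 2.22, 3.01, 3.01, 3.14, 3.14, 3.14].

INTERFACE

Orientations are given as a 3x3 rotation matrix whose columns are the frame's x, y, z axes.
In Python, from workcell import * gives the robot as it stands.
- The arm moves only by the shell command python3 -m creep 'ROWS'. ROWS is JSON, a list of rows, each a list of 5 numbers: the shift along the tool's x, y, z normalised to -1 to 1, where 1 is 100 cm, then the turn about the tool's z normalised to -1 to 1, where 1 is pi/2 rad, then the opening, from -1 (shut) to 1 (fully open), so that 0 is half open. A call has 1 to 5 rows; each row shifts and turns the commanded pose from where the row before left it, along the tool's axes as they then stand; what a row does not reach is not made up. A row lasts 1/10 s, in which the tool goes at most 50 mm and 8.59 degrees, less where a joint would pass 70% of its speed; a pose out of reach is approached as far as the arm can. A call with a number of a shift or a turn outside -1 to 1 is refused whole. A call with a gripper value outside its range is refused whole. The fingers move at their own pace and stop on an object; the grip force is fixed at half the most. Time passes only in rows, so rows that do not move let the fingers close. It gives the time, the measured TCP pose, the force, the opening and the grip force at its end, in the units of the state.
- read_state(): the state, without advancing time (a new reading comes with each control period).
- capture(name): name is "scene" or "side" or "wrist"; returns a dict with "img" (420x560x3 uint8, red, green, blue), "depth" (420x560 float32, m along the optical axis (not along the pixel's ray), 0 where there is no reading), "K" (3x3 intrinsics, pixels), "extrinsics" (4x4, takes a point from camera to world coordinates). Camera axes: x right, y down, z forward; pixel columns grow to the right and rows downward; lengths in m; the calibration is good to about 2 mm. A picture is of the moment at which its call begins.
- sign_off(): hands the job in; it is judged then, once.
The state is a dict: "time_s": time; "joint_positions": joint angles; "joint_vel": joint speeds; "tau": joint torques, N m; "position": TCP position; "tool_rot": TCP orientation; "wrist_force": force on the tool from outside, world axes, zero at the start; "torque": the same for the moment, N m; "gripper_width": finger opening in m; "finger_force": force on a finger pad.
Only numpy, scipy, OpenCV 4.12 (cv2) and the standard library are available. Lean on these libraries where they do the work, as an engineer would, in place of code of your own. Each camera call takes 0.05 s, during which the arm holds its last target. There are 200 camera calls.

## Working session

There is one attempt and no reset: what is moved stays moved. The work goes in short steps, Python scripts to look and compute and a shell command to move; the robot and the scene stay as the last step left them, time stands still between calls to the robot, and variables do not carry over. Pictures are saved under pics/ and viewed, at most 10 in all, crops included, and the job is handed in when it is done.

```bash
mkdir -p pics
cat > h.py <<'E'
from workcell import *
import numpy as np, cv2
def snap(n,f):
    c=capture(n); cv2.imwrite('pics/'+f+'.png',c['img'][:,:,::-1]); np.savez('pics/'+f,**c); return c
def pt(c,u,v,r=2):
    d=c['depth'][v-r:v+r+1,u-r:u+r+1]; d=np.median(d[d>0]); K=c['K']
    p=[(u-K[0,2])*d/K[0,0],(v-K[1,2])*d/K[1,1],d,1]; return (c['extrinsics']@p)[:3].round(4)
E
python3 - <<'E'
from h import *
a=snap('scene','scene0');b=snap('side','side0')
s=read_state();print({k:np.round(v,3).tolist() for k,v in s.items()})
E
```

```text
{'time_s': 0.1, 'joint_positions': [-1.24, 0.435, 0.025, 1.574, -0.012, 1.134, -0.075], 'joint_vel': [0.001, -0.001, 0.0, -0.002, 0.0, 0.001, 0.001], 'tau': [0.003, -66.912, 0.988, -31.515, -0.061, 0.037, 0.0], 'position': [0.263, 0.567, 0.245], 'tool_rot': [[-0.907, 0.42, -0.0], [0.42, 0.907, -0.001], [-0.0, -0.001, -1.0]], 'wrist_force': [-0.624, 0.949, 0.103], 'torque': [0.07, -0.002, 0.033], 'finger_force': 0.0, 'gripper_width': 0.092}
```

View pics/scene0.png

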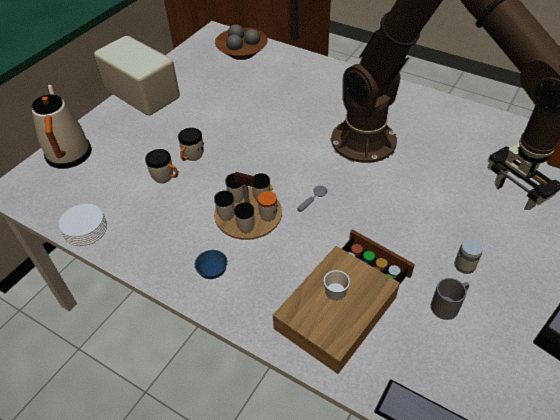

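View pics/side0.png

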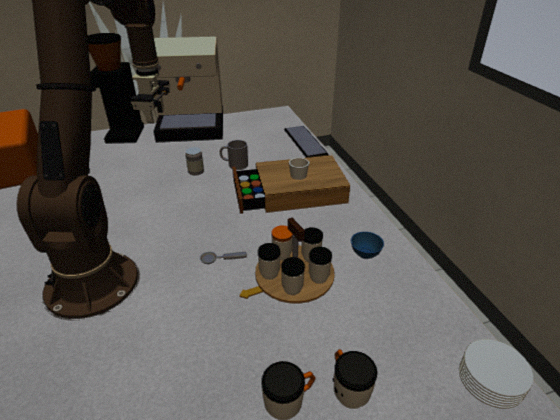

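The scene view shows the tan lid at (267,200), the handle at (243,178), the drawer front from (345,235) to (412,265), and the cup at (336,285). The side view shows the pointer at (245,294), the tan lid at (283,232), and the handle at (297,230). Next I'll measure these points.

```bash
cat > m.py <<'E'
from h import *
a=dict(np.load('pics/scene0.npz'));b=dict(np.load('pics/side0.npz'))
def cloud(c):
    d=c['depth'].astype(float);K=c['K'];v,u=np.mgrid[:420,:560]
    P=np.stack([(u-K[0,2])*d/K[0,0],(v-K[1,2])*d/K[1,1],d],-1)@c['extrinsics'][:3,:3].T+c['extrinsics'][:3,3]
    P[d==0]=np.nan; return P
if __name__=='__main__':
    for n,c,L in (('scene',a,dict(tan=(267,199),spoon=(318,191),tin=(469,244),jug=(449,285),cup=(336,280),mug1=(160,158),mug2=(190,137),bowl=(211,265),dfL=(352,238),dfR=(408,265))),('side',b,dict(tan=(283,232),ptr=(246,294),ptr2=(257,291),spoon=(230,256),tin=(194,152)))):
        for k,(u,v) in L.items(): print(n,k,pt(c,u,v,1))
    pts=np.vstack([cloud(c).reshape(-1,3) for c in (a,b)]);cols=np.vstack([c['img'].reshape(-1,3) for c in (a,b)]).astype(int)
    # turntable disc fit & unit top
    P=cloud(a); z=P[...,2]
    for n,c in (('a',a),('b',b)):
        P=cloud(c);z=P[...,2];T=pt(c,*((267,199) if n=='a' else (283,232)))
        near=np.hypot(P[...,0]-T[0],P[...,1]-T[1])<.25
        m=near&(abs(z-.032)<.006); q=P[m][:,:2].astype(np.float32)
        (cx,cy),r=cv2.minEnclosingCircle(q); print(n,'disc',cx,cy,r,m.sum())
        m=near&(z>.165)&(z<.21); q=P[m]; 
        if len(q): 
            print(n,'handle',q.mean(0).round(4),len(q)); t=q[q[:,2]>.19]; print(cv2.minAreaRect(t[:,:2].astype(np.float32)),len(t))
        col=c['img'].astype(int); m=near&(abs(z-.122)<.006)&(col[...,0]>col[...,2]+80); print('tan',P[m].mean(0),m.sum(), np.median(P[m],0))
        m=(abs(z-.078)<.004)&(P[...,0]>.2)&(P[...,1]>-.2)
        lab=cv2.connectedComponentsWithStats(m.astype(np.uint8)); i=1+lab[2][1:,4].argmax(); q=P[lab[1]==i]
        R=cv2.minAreaRect(q[:,:2].astype(np.float32)); print('unit',R, cv2.boxPoints(R).round(3).tolist())
        m=(abs(z-.068)<.004)&(np.hypot(P[...,0]-R[0][0],P[...,1]-R[0][1])<.4)
        lab=cv2.connectedComponentsWithStats(m.astype(np.uint8))
        for i in range(1,lab[0]):
            if lab[2][i,4]>25: q=P[lab[1]==i];print('  z68',q.mean(0).round(3),cv2.minAreaRect(q[:,:2].astype(np.float32)))
E
python3 m.py
```

```text
scene tan [ 0.5363 -0.0875  0.1224]
scene spoon [ 0.3248 -0.0178  0.0048]
scene tin [0.3721 0.5098 0.0972]
scene jug [0.5128 0.5067 0.0617]
scene cup [0.681  0.2313 0.0956]
scene mug1 [ 0.5405 -0.5224  0.0997]
scene mug2 [ 0.4019 -0.4996  0.1014]
scene bowl [ 0.77   -0.15    0.0072]
scene dfL [0.4931 0.1917 0.0563]
scene dfR [0.5076 0.3802 0.0638]
side tan [ 0.5352 -0.0972  0.1195]
side ptr [ 0.3997 -0.1845  0.005 ]
side ptr2 [ 0.4311 -0.1832  0.0046]
side spoon [ 0.3916 -0.0291  0.012 ]
side tin [0.3794 0.504  0.0913]
a disc 0.618752121925354 -0.15243853628635406 0.17884403467178345 1115
a handle [ 0.5497 -0.1593  0.1871] 214
((0.5463748574256897, -0.16071584820747375), (0.020229313522577286, 0.06620606034994125), 11.324786186218262) 106
tan [ 0.5325044  -0.09075652  0.1222922 ] 198 [ 0.53102405 -0.09157734  0.12234747]
unit ((0.7227104902267456, 0.25641727447509766), (0.2218526303768158, 0.3039320111274719), 82.84695434570312) [[0.5580000281333923, 0.16500000655651093], [0.8600000143051147, 0.12700000405311584], [0.8870000243186951, 0.3479999899864197], [0.5860000252723694, 0.38499
[... 1368 characters left out ...]
.5580000281333923, 0.15800000727176666], [0.8560000061988831, 0.12200000137090683], [0.8830000162124634, 0.34599998593330383], [0.5849999785423279, 0.38199999928474426]]
  z68 [0.542 0.485 0.068] ((0.5416808724403381, 0.49071305990219116), (0.03590574488043785, 0.07503632456064224), 75.86344909667969)
  z68 [0.489 0.274 0.067] ((0.4898630678653717, 0.27947258949279785), (0.21681979298591614, 0.011664637364447117), 82.70686340332031)
  z68 [0.792 0.135 0.068] ((0.7885638475418091, 0.13601593673229218), (0.011236931197345257, 0.13222552835941315), 83.4365234375)
  z68 [0.625 0.157 0.068] ((0.6299765110015869, 0.15981478989124298), (0.019503610208630562, 0.14063821732997894), 82.12554168701172)
```

Run:
```python
from h import *
a=cv2.imread('pics/scene0.png')[150:310,190:430];b=cv2.imread('pics/side0.png')[190:310,220:360]
a=cv2.resize(a,(800,533),interpolation=2);cv2.imwrite('pics/ca.png',a)
```

```text
(no output)
```

View pics/ca.png

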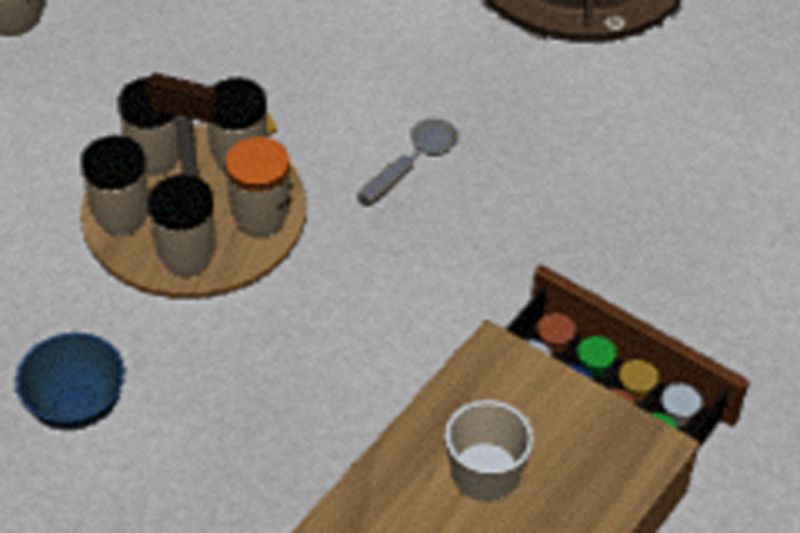

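The crop shows the tan lid at about 101° from the axis. The handle lies along the same line, and the pointer is at about 189°, so the carousel needs about +88°. The drawer is roughly 77 mm open. I'll move ahead of the drawer first with the fingers shut.

```bash
python3 -m creep '[[-0.037,-0.026,0,0,-1],[-0.037,-0.026,0,0,-1],[-0.037,-0.026,0,0,-1],[-0.037,-0.026,0,0,-1],[-0.037,-0.026,0,0,-1]]'; python3 -m creep '[[-0.037,-0.027,0,0,-1],[-0.036,-0.027,0,0,-1],[0,0,0,-0.067,-1],[0,0,0,-0.067,-1],[0,0,0,-0.066,-1]]'
```

```text
time_s: 0.6
position: [0.3764, 0.3695, 0.2453]
tool_rot: [[-0.907, 0.42, -0.0], [0.42, 0.907, -0.0], [0.0, -0.0, -1.0]]
wrist_force: [0.3, 0.8, 0.2]
gripper_width: 0.0566
finger_force: 0.0
time_s: 1.1
position: [0.4195, 0.2911, 0.2453]
tool_rot: [[-0.993, 0.116, -0.0], [0.116, 0.993, -0.0], [0.0, -0.0, -1.0]]
wrist_force: [-0.5, 0.1, 1.0]
gripper_width: 0.0165
finger_force: 0.0
```

```bash
python3 -m creep '[[0,0,0.05,0,-1],[0,0,0.05,0,-1],[0,0,0.05,0,-1],[0,0,0.045,0,-1],[0,0,0,0,-1]]'; python3 -m creep '[[-0.02,0,0,0,-1],[-0.02,0,0,0,-1],[-0.01,0,0,0,-1],[-0.01,0,0,0,-1],[-0.01,0,0,0,-1]]';python3 -m creep '[[-0.01,0,0,0,-1],[-0.01,0,0,0,-1],[-0.01,0,0,0,-1],[-0.01,0,0,0,-1],[-0.01,0,0,0,-1]]'
```

```text
time_s: 1.6
position: [0.4161, 0.289, 0.0456]
tool_rot: [[-0.993, 0.119, -0.008], [0.119, 0.993, -0.007], [0.007, -0.008, -1.0]]
wrist_force: [0.1, -1.5, 0.7]
gripper_width: 0.0002
finger_force: 0.0
time_s: 2.1
position: [0.4889, 0.2838, 0.0515]
tool_rot: [[-0.993, 0.119, -0.0], [0.119, 0.993, 0.001], [0.0, 0.001, -1.0]]
wrist_force: [-2.3, 0.7, 1.3]
gripper_width: 0.0005
finger_force: 1.2
time_s: 2.6
position: [0.5374, 0.2775, 0.0502]
tool_rot: [[-0.993, 0.119, -0.004], [0.119, 0.993, -0.0], [0.004, -0.001, -1.0]]
wrist_force: [-10.3, 0.8, 6.6]
gripper_width: 0.0003
finger_force: 4.7
```

```bash
python3 -m creep '[[-0.005,0,0,0,-1],[-0.005,0,0,0,-1],[-0.004,0,0,0,-1],[0,0,0,0,-1]]'; python3 -m creep '[[-0.003,0,0,0,-1],[0,0,0,0,-1]]'; python3 -m creep '[[-0.003,0,0,0,-1],[0,0,0,0,-1]]'
```

```text
time_s: 3.0
position: [0.5502, 0.2758, 0.05]
tool_rot: [[-0.993, 0.119, -0.005], [0.119, 0.993, -0.001], [0.005, -0.001, -1.0]]
wrist_force: [-10.4, 0.7, 6.1]
gripper_width: 0.0002
finger_force: 5.4
time_s: 3.2
position: [0.5502, 0.2758, 0.0499]
tool_rot: [[-0.993, 0.118, -0.009], [0.118, 0.993, -0.002], [0.009, -0.003, -1.0]]
wrist_force: [-21.0, -0.1, 14.0]
gripper_width: 0.0003
finger_force: 10.4
time_s: 3.4
position: [0.5502, 0.2758, 0.0496]
tool_rot: [[-0.993, 0.116, -0.014], [0.116, 0.993, -0.002], [0.014, -0.004, -1.0]]
wrist_force: [-30.8, -0.1, 20.1]
gripper_width: 0.0002
finger_force: 15.3
```

The drawer has reached a hard stop at the expected position. I'll back off, rise, and check it.

```bash
python3 -m creep '[[0.01,0,0,0,-1],[0.02,0,0,0,-1],[0.02,0,0,0,-1]]'; python3 -m creep '[[0,0,-0.05,0,-1],[0,0,-0.05,0,-1],[0,0,-0.05,0,-1],[0,0,-0.05,0,1],[0,0,-0.03,0,1]]'
python3 - <<'E'
from h import *
snap('scene','scene1');snap('side','side1')
E
sed -i 's/scene0/scene1/;s/side0/side1/' m.py; python3 m.py | grep -E "^a|^b|unit|z68|handle|ptr|tan"
```

```text
time_s: 3.7
position: [0.5098, 0.2807, 0.0507]
tool_rot: [[-0.993, 0.121, 0.002], [0.121, 0.993, 0.0], [-0.002, 0.001, -1.0]]
wrist_force: [0.2, 0.3, -0.8]
gripper_width: 0.0003
finger_force: 0.0
time_s: 4.2
position: [0.5109, 0.2811, 0.2854]
tool_rot: [[-0.993, 0.12, 0.006], [0.12, 0.993, 0.003], [-0.006, 0.004, -1.0]]
wrist_force: [0.7, 0.3, -0.7]
gripper_width: 0.0119
finger_force: 0.0
scene tan [ 0.536  -0.0877  0.1219]
side tan [ 0.5354 -0.0967  0.119 ]
side ptr [ 0.4    -0.1827  0.0031]
side ptr2 [ 0.4313 -0.1823  0.0036]
a disc 0.5826502442359924 -0.09537526965141296 0.2036454975605011 1125
a handle [ 0.5497 -0.159   0.187 ] 218
tan [ 0.532551   -0.09096086  0.12236844] 209 [ 0.53200214 -0.09100452  0.12234354]
unit ((0.7196190357208252, 0.2570965886116028), (0.22128982841968536, 0.30809158086776733), 82.87229919433594) [[0.5529999732971191, 0.16599999368190765], [0.859000027179718, 0.12800000607967377], [0.8859999775886536, 0.3479999899864197], [0.5799999833106995, 0.38600000739097595]]
  z68 [ 0.551 -0.076  0.068] ((0.5487653017044067, -0.0775846540927887), (0.02145136520266
[... 611 characters left out ...]
009247 0.1817820817232132 1427
b handle [ 0.5427 -0.1717  0.1859] 239
tan [ 0.52949726 -0.09620619  0.11968871] 197 [ 0.53017472 -0.09657103  0.11965133]
unit ((0.7210115194320679, 0.2522497773170471), (0.22433415055274963, 0.29969438910484314), 82.76045227050781) [[0.5580000281333923, 0.1599999964237213], [0.8560000061988831, 0.12200000137090683], [0.8840000033378601, 0.3449999988079071], [0.5860000252723694, 0.38199999928474426]]
  z68 [0.541 0.486 0.068] ((0.5417483448982239, 0.4912779927253723), (0.039034709334373474, 0.07544520497322083), 76.35951232910156)
  z68 [0.65  0.195 0.068] ((0.7134149074554443, 0.24901239573955536), (0.22078242897987366, 0.3107920289039612), 82.32011413574219)
```

View pics/scene1.png

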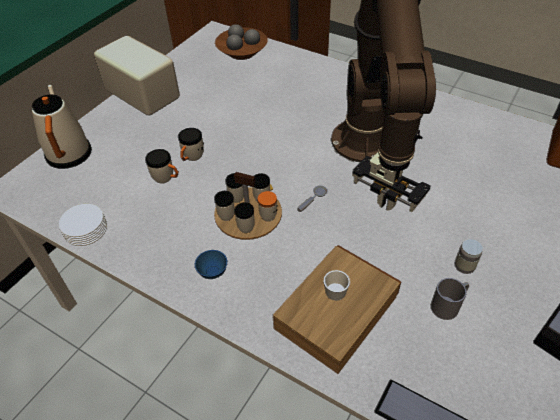

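The drawer is flush and nothing else has moved. The scene view still shows the handle at (243,178) and the tan lid at (267,199). Next I'll move above the handle.

```bash
python3 -m creep '[[-0.0088,-0.0438,0,0,1],[-0.0088,-0.0438,0,0,1],[-0.0088,-0.0438,0,0,1],[-0.0088,-0.0438,0,0,1],[-0.0088,-0.0438,0,0,1]]'; python3 -m creep '[[-0.0088,-0.0438,0,0,1],[-0.0088,-0.0438,0,0,1],[-0.0088,-0.0438,0,0,1],[-0.0088,-0.0438,0,0,1],[-0.0088,-0.0438,0,0,1]]';python3 -m creep '[[0,0,0,0.089,1],[0,0,0,0.089,1],[0,0,0,0.089,1],[0,0,0,0.089,1],[0,0,0,0.089,1]]';python3 -m creep '[[0,0,0,0.089,1],[0,0,0,0.089,1],[0,0,0,0.089,1],[0,0,0,0.089,1],[0,0,0,0,1]]'
python3 - <<'E'
from h import *
c=snap('wrist','wrist1');s=read_state();print(s['position'],s['tool_rot'],s['joint_positions'])
E
```

```text
time_s: 4.8
position: [0.5267, 0.0558, 0.2801]
tool_rot: [[-0.993, 0.12, 0.001], [0.12, 0.993, -0.001], [-0.001, -0.0, -1.0]]
wrist_force: [1.2, -0.4, 0.0]
gripper_width: 0.0594
finger_force: 0.0
time_s: 5.3
position: [0.5439, -0.167, 0.2801]
tool_rot: [[-0.993, 0.12, 0.001], [0.12, 0.993, -0.001], [-0.001, -0.001, -1.0]]
wrist_force: [0.4, 0.5, -0.4]
gripper_width: 0.0917
finger_force: 0.0
time_s: 5.8
position: [0.5439, -0.1653, 0.2799]
tool_rot: [[-0.678, 0.735, -0.0], [0.735, 0.678, -0.001], [-0.001, -0.001, -1.0]]
wrist_force: [0.9, -0.1, 0.1]
gripper_width: 0.0915
finger_force: 0.0
time_s: 6.3
position: [0.544, -0.165, 0.2799]
tool_rot: [[-0.189, 0.982, -0.0], [0.982, 0.189, -0.001], [-0.001, -0.0, -1.0]]
wrist_force: [-0.0, 0.6, -0.3]
gripper_width: 0.092
finger_force: 0.0
[ 0.54393119 -0.16484498  0.28002422] [[-1.94177983e-01  9.80966274e-01 -2.83179700e-04]
 [ 9.80965889e-01  1.94177622e-01 -9.87831185e-04]
 [-9.14041916e-04 -4.69604693e-04 -9.99999472e-01]] [-0.19886353  0.33373377  0.53904638  1.69688248 -0.18319457  1.16166906
  0.58450614]
```

View pics/wrist1.png

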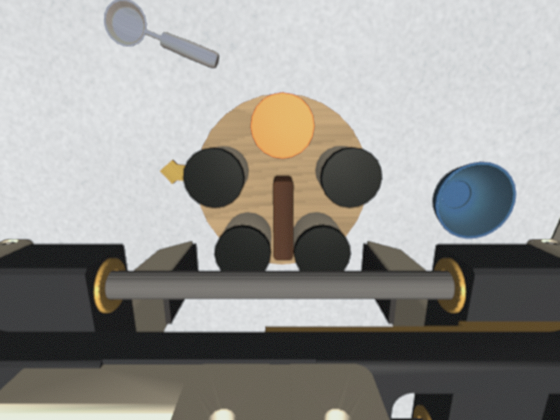

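The wrist view shows the handle lined up with tool x (283,180 to 283,257). The tan lid is at (282,126) and the pointer tip at (170,171). I'll refine the axis and pointer angle from it.

Run:
```python
from h import *
from m import cloud
c=dict(np.load('pics/wrist1.npz'));P=cloud(c);col=c['img'].astype(int)
h=P[(P[...,2]>.19)&(P[...,2]<.205)]; h=h[np.hypot(h[:,0]-.5446,h[:,1]+.164)<.05]
print(cv2.minAreaRect(h[:,:2].astype(np.float32)),h.mean(0))
m=(abs(P[...,2]-.122)<.006)&(col[...,0]>col[...,2]+60);t=P[m].mean(0);print('tan',t,m.sum())
m=np.zeros(m.shape,bool);m[155:190,155:186]=1;m&=(col[...,0]>col[...,2]+50);p=P[m].mean(0);print('ptr',p,m.sum())
r,= [cv2.minEnclosingCircle(P[(P[...,2]>.027)&(P[...,2]<.037)&(abs(P[...,0]-.545)<.14)&(abs(P[...,1]+.164)<.14)][:,:2].astype(np.float32))];print(r)
for ax in ([.5446,-.164],):
  print([np.degrees(np.arctan2(q[1]-ax[1],q[0]-ax[0]))%360 for q in (t,p)],[np.hypot(q[1]-ax[1],q[0]-ax[0]) for q in (t,p)])
```

```text
((0.5474177598953247, -0.16303150355815887), (0.01589357852935791, 0.06330833584070206), 10.838435173034668) [ 0.54698635 -0.16159913  0.19668257]
tan [ 0.53351207 -0.09247573  0.12105679] 3324
ptr [nan nan nan] 352
((0.5473494529724121, -0.1630346179008484), 0.11163637042045593)
[np.float64(98.8120410589162), np.float64(nan)] [np.float64(0.07237861138619103), np.float64(nan)]
```

```bash
python3 - <<'E'
from h import *
from m import cloud
c=dict(np.load('pics/wrist1.npz'));P=cloud(c);col=c['img'].astype(int)
m=np.zeros(P.shape[:2],bool);m[155:190,155:186]=1;m&=(col[...,0]>col[...,2]+50)&(P[...,2]<.012)
q=P[m][:,:2];p=q.mean(0)-[.547,-.163];print(p,m.sum(),np.degrees(np.arctan2(p[1],p[0]))%360)
E
python3 -m creep '[[0.001,0.003,0.03,0,1],[0,0,0.03,0,1],[0,0,0.02,0,1],[0,0,0.02,0,1],[0,0,0,0,1]]'; python3 -m creep '[[0,0,0,0,-1],[0,0,0,0,-1],[0,0,0,0,-1],[0,0,0,0,-1],[0,0,0,0,-1]]';python3 -m creep '[[0,0,0,0,-1],[0,0,0,0,-1],[0,0,0,0,-1]]'
```

```text
[-0.14718523 -0.0144335 ] 342 185.6007161294361
time_s: 6.85
position: [0.5451, -0.1627, 0.178]
tool_rot: [[-0.195, 0.981, -0.004], [0.981, 0.195, 0.0], [0.001, -0.004, -1.0]]
wrist_force: [-0.1, -0.0, 0.1]
gripper_width: 0.0918
finger_force: 0.0
time_s: 7.35
position: [0.5469, -0.1629, 0.181]
tool_rot: [[-0.192, 0.981, 0.001], [0.981, 0.192, -0.0], [-0.0, 0.001, -1.0]]
wrist_force: [0.2, -0.2, 0.6]
gripper_width: 0.0564
finger_force: 0.0
time_s: 7.65
position: [0.5466, -0.1629, 0.1805]
tool_rot: [[-0.192, 0.981, 0.0], [0.981, 0.192, 0.0], [0.0, 0.0, -1.0]]
wrist_force: [-0.3, 0.2, -0.2]
gripper_width: 0.0326
finger_force: 0.0
```

```bash
python3 -m creep '[[0,0,0,0,-1],[0,0,0,0,-1],[0,0,0,0,-1],[0,0,0,0,-1],[0,0,0,0,-1]]'; python3 -m creep '[[0,0,0,-0.03,-1],[0,0,0,-0.06,-1],[0,0,0,-0.06,-1],[0,0,0,-0.06,-1],[0,0,0,-0.06,-1]]'
```

```text
time_s: 8.15
position: [0.5463, -0.163, 0.1805]
tool_rot: [[-0.191, 0.981, -0.001], [0.981, 0.191, 0.0], [0.0, -0.001, -1.0]]
wrist_force: [-2.4, 0.3, 1.7]
gripper_width: 0.0156
finger_force: 30.0
time_s: 8.65
position: [0.5464, -0.1629, 0.1805]
tool_rot: [[-0.582, 0.813, -0.0], [0.813, 0.582, 0.0], [0.0, -0.0, -1.0]]
wrist_force: [-1.8, -1.2, 1.1]
gripper_width: 0.0159
finger_force: 30.0
```

```bash
python3 -m creep '[[0,0,0,-0.06,-1],[0,0,0,-0.06,-1],[0,0,0,-0.06,-1],[0,0,0,-0.06,-1],[0,0,0,-0.06,-1]]'; python3 -m creep '[[0,0,0,-0.06,-1],[0,0,0,-0.06,-1],[0,0,0,-0.06,-1],[0,0,0,-0.06,-1],[0,0,0,-0.06,-1]]';python3 -m creep '[[0,0,0,-0.05,-1],[0,0,0,-0.033,-1],[0,0,0,0,-1],[0,0,0,0,-1],[0,0,0,0,-1]]'
python3 - <<'E'
from h import *
from m import cloud
for n in ('side','scene','wrist'):
    c=snap(n,n+'2');P=cloud(c);col=c['img'].astype(int)
    m=(abs(P[...,2]-.122)<.006)&(col[...,0]>col[...,2]+60)&(np.hypot(P[...,0]-.547,P[...,1]+.163)<.12);p=P[m].mean(0);print(n,m.sum(),p,np.degrees(np.arctan2(p[1]+.163,p[0]-.547))%360)
s=cv2.imread('pics/side2.png')[190:310,220:360];w=cv2.imread('pics/wrist2.png')
cv2.imwrite('pics/c2.png',np.hstack([cv2.resize(s,(400,343),interpolation=2),cv2.resize(w,(400,343))]))
E
```

```text
time_s: 9.15
position: [0.5464, -0.1628, 0.1805]
tool_rot: [[-0.888, 0.461, -0.0], [0.461, 0.888, 0.0], [0.0, -0.0, -1.0]]
wrist_force: [-1.4, 0.6, 1.6]
gripper_width: 0.0157
finger_force: 30.0
time_s: 9.65
position: [0.5464, -0.1627, 0.1805]
tool_rot: [[-1.0, 0.007, -0.0], [0.007, 1.0, 0.0], [0.0, 0.0, -1.0]]
wrist_force: [-2.9, 0.4, 1.6]
gripper_width: 0.0159
finger_force: 30.0
time_s: 10.15
position: [0.5464, -0.1628, 0.1805]
tool_rot: [[-0.993, -0.117, -0.0], [-0.117, 0.993, 0.0], [0.0, 0.0, -1.0]]
wrist_force: [-3.1, 1.5, 2.5]
gripper_width: 0.0159
finger_force: 30.0
side 280 [ 0.47397516 -0.17504144  0.11978394] 189.36353825029897
scene 75 [ 0.48343114 -0.16354825  0.12190498] 180.49413713432574
wrist 7448 [ 0.47504534 -0.17185408  0.12104394] 187.01503080575324
```

View pics/c2.png

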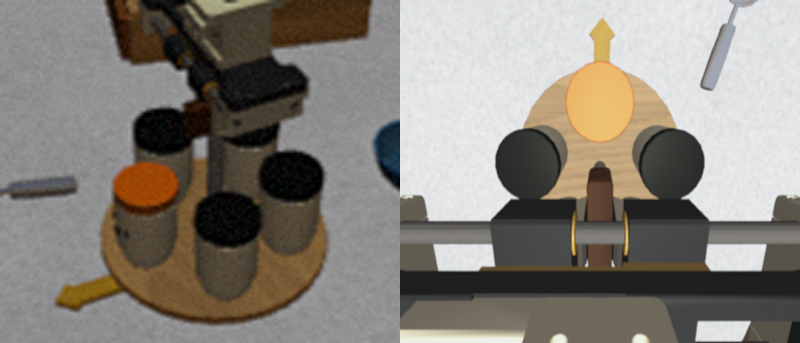

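The wrist view shows the handle, tan lid and pointer in one line (columns 600, 600 and 602). The grip is firm at 30 N. I'll hold briefly, then hand in.

```bash
python3 -m creep '[[0,0,0,0,-1],[0,0,0,0,-1],[0,0,0,0,-1],[0,0,0,0,-1],[0,0,0,0,-1]]'; python3 -c "
from workcell import *
print(sign_off())"
```

```text
time_s: 10.8
position: [0.5464, -0.1627, 0.1805]
tool_rot: [[-0.993, -0.119, -0.0], [-0.119, 0.993, 0.0], [0.0, 0.0, -1.0]]
wrist_force: [-5.0, 1.8, 3.4]
gripper_width: 0.0161
finger_force: 30.0
the job is handed in; nothing more can be done
None
```

The job is handed in at 10.8 s, with no verdict returned: the drawer is shut on its stop, and the tan-lidded jar stands at the pointer with the handle still gripped at 30 N.

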